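# Cover the specimen tray and pin the stack

## Task

Close the rock-specimen tray lying on the grey fixture block: lay the aluminium cover plate that has the hole squarely on the tray with all the holes lined up. Then take the longer pin from the stand and pass it down through cover, tray and block until its flange rests on the cover, and let go.

Things in the scene. Friction and masses are not known exactly. Their poses are not given: they have to be found in the camera images.
- base: fixed grey block 160 (x) x 80 (y) x 50 (z) mm, held to the bench by two thin dark bars. Origin: centre of its underside, on the bench; z up. A vertical 36 mm round hole goes right through it, 50 mm from the origin along +x, the end away from the robot (yaw within 0.4 rad)
- tray: loose white plastic tray 160 x 80 x 18 mm lying on the block, within 4 mm and 0.05 rad of square with it. Origin: centre of its underside; axes as the block's. 36 mm through hole 50 mm along +x, over the block's hole; a pocket with two rock chips below the rim at the other end. Can slide
- cover: loose aluminium plate 160 x 80 x 10 mm flat on the bench. Origin: centre of underside. 36 mm through hole 50 mm along +x (end away from the robot, yaw within 0.35 rad). Black grip bar on top, 40 mm along x, 16 mm thick in y, 10 to 48 mm above the underside, centred at x=-15 mm, y=0. 0.2 to 0.3 kg. A like plate with a grip but no hole is not wanted
- pin: loose steel pin hanging upright in one of two holes, 110 mm apart, of a stand 85 mm high. Origin: centre of lower tip; z up. Shank 14 mm wide, 65 mm long; flange 60 mm wide at 65 to 71 mm above the tip; round black grip 22 mm wide at 71 to 116 mm. The other, smaller pin (28 mm shank, 42 mm flange, 16 mm grip) is not wanted
Mind the look-alikes: they are no part of the job. Leave any red or yellow look-alike of the cover alone. Leave any yellow look-alike of the pin alone.

How it is judged:
By the outcome, as a careful person would: the job done as asked, in the order asked, and still so for the second after the job is handed in, with the robot touching nothing.
It also fails if it takes over 51 s, if anything falls off the work surface, if the arm or the gripper's body presses on something with over 40 N, if the wrist force passes 120 N, or if a joint passes its speed limit or range.

## Robot

A 6-joint arm with a two-finger parallel gripper is mounted at the origin on the work surface. World frame = base frame: x ahead of the robot, y to its left, z up, the work surface at z = 0. Lengths are in m, angles in rad, forces in N, time in s.
With the tool pointing down it reaches from about 0.25 to 0.775 m from the base axis. Payload 4 kg.
Tool frame: the origin (TCP) lies midway between the tips of the shut fingers; the grasp point (between the pads) lies 19 mm behind it; z points along the fingers, x is the direction in which the jaws open and shut, and the axes are right-handed (so a half turn about z gives the same grasp; the last joint's range is limited). The gripper opens to 94 mm and grips with 3 to 60 N. Pads are 16 mm wide; open, the fingers measure 119 mm over their backs; the gripper's body (75 mm by 177 mm) begins 78 mm behind the grasp point.
Start: joints at [1.111, 0.087, 1.371, -0, 1.684, -0.103], TCP at [0.192, 0.515, 0.181] pointing down, gripper open.
Joint ranges: [-3.1, 3.1], [-0.76, 2.03], [0.27, 2.55], [-1.08, 4.22], [0.17, 2.65], [-2.57, 2.57]. Speed limits (rad/s): [2.79, 2.79, 3.14, 3.14, 3.14, 3.14].

## Interface

Orientations are given as [roll, pitch, yaw] about the fixed x, y, z axes, in that order (R = Rz(yaw) Ry(pitch) Rx(roll)).
In Python, from bench import robot, eyes, close_job gives the robot as it stands.
- The arm moves only by the shell command python3 -m jog 'ROWS'. ROWS is JSON, a list of rows, each a list of 3 entries, a list of its own where there are three numbers: the turn, a rotation vector about the tool's x, y, z in degrees, then the shift along the tool's x, y, z in mm, then the closure, from -1 (fully open) to 1 (shut). In form: [[[wx, wy, wz], [x, y, z], claw], ...]. A call has 1 to 5 rows; each row is the pose to reach, as a shift and turn from the pose commanded when the call began, along the tool's axes at that moment; what a row does not reach only later rows make up. A row lasts 1/10 s, in which the tool goes at most 50 mm and 8.59 degrees, less where a joint would pass 70% of its speed; a pose out of reach is approached as far as the arm can. A call with a gripper value outside its range is refused whole. The fingers move at their own pace and stop on an object; the grip force is fixed at half the most. Time passes only in rows, so rows that repeat a pose let the fingers close. It gives the time, the measured TCP pose, the force and the opening at its end, in the units of the state.
- robot.get_obs(): the state, without advancing time (a new reading comes with each control period).
- eyes.snapshot(name): name is "side" or "top" or "wrist"; returns (picture, depth): 384x512x3 uint8, red, green, blue; 384x512 float32, m along the optical axis (not along the pixel's ray), 0 where there is no reading.
- eyes.camera_params(name): a dict with "mtx" (3x3 intrinsics, pixels), "world_to_cam" (4x4, takes a point from world to camera coordinates). Camera axes: x right, y up, looking along -z (the intrinsics and any distortion apply to the point x, -y, -z); pixel columns grow to the right and rows downward; lengths in m; the calibration is good to about 2 mm. A picture is of the moment at which its call begins: read the wrist's pose just before it. camera_params takes no time and is no camera call; for the wrist camera it gives the pose at the moment of the call.
- close_job(): hands the job in, once; it reports no verdict.
The state is a dict: "time": time; "joint_positions": joint angles; "qvel": joint speeds; "joint_torque": joint torques, N m; "tool_pos": TCP position; "ee_rot": TCP orientation; "wrist_force": force on the tool from outside, world axes, zero at the start; "wrist_torque": the same for the moment, N m; "width": finger opening in m.
Only numpy, scipy, OpenCV 4.12 (cv2) and the standard library are available. Lean on these libraries where they do the work, as an engineer would, in place of code of your own. Each camera call takes 0.05 s, during which the arm holds its last target. There are 200 camera calls.

## Working session

There is one attempt and no reset: what is moved stays moved. The work goes in short steps, Python scripts to look and compute and a shell command to move; the robot and the scene stay as the last step left them, time stands still between calls to the robot, and variables do not carry over. Pictures are saved under pics/ and viewed, about 8 in all and at most 12, crops included, and the job is handed in when it is done.

```bash
mkdir -p pics; ls
cat > h.py <<'E'
import numpy as np, cv2
from bench import robot, eyes, close_job
from scipy.spatial.transform import Rotation as R
def snap(n):
    P=eyes.camera_params(n); im,d=eyes.snapshot(n); return im,d,P
def cloud(d,P):
    K=np.array(P["mtx"]);T=np.linalg.inv(np.array(P["world_to_cam"]))
    v,u=np.mgrid[:d.shape[0],:d.shape[1]]
    c=np.stack([(u-K[0,2])/K[0,0]*d,-(v-K[1,2])/K[1,1]*d,-d],-1)
    return c@T[:3,:3].T+T[:3,3]
def ray(P,uv,z):
    K=np.array(P["mtx"]);T=np.linalg.inv(np.array(P["world_to_cam"]))
    uv=np.atleast_2d(uv).astype(float)
    c=np.stack([(uv[:,0]-K[0,2])/K[0,0],-(uv[:,1]-K[1,2])/K[1,1],-np.ones(len(uv))],-1)@T[:3,:3].T
    return T[:3,3]+c*((z-T[2,3])/c[:,2])[:,None]
def save(n,im): cv2.imwrite("pics/"+n+".png",im[...,::-1])
E
python3 - <<'E'
from h import *
o=robot.get_obs();print(o)
for n in("top","side"):
    im,d,P=snap(n);save(n,im);np.savez(n,im=im,d=d,mtx=P["mtx"],w=P["world_to_cam"]);print(n,P.keys(),P["mtx"],np.linalg.inv(P["world_to_cam"])[:3].round(3))
a=np.load("top.npz")["im"];b=np.load("side.npz")["im"]
E
```

```text
pics
{'time': 0.0, 'joint_positions': array([ 1.11089934e+00,  8.79298263e-02,  1.37222305e+00, -4.03478244e-05,
        1.68358473e+00, -1.03114668e-01]), 'qvel': array([ 0.00129699, -0.00018834, -0.00031703,  0.00199723,  0.00020367,
        0.0015182 ]), 'joint_torque': array([-4.93140487e-04, -3.40180635e+01, -3.02429187e+01,  7.17048207e-02,
        3.30773159e-02, -1.41113924e-04]), 'tool_pos': array([0.19185633, 0.5148228 , 0.18003381]), 'ee_rot': array([-3.14141176e+00,  2.13769153e-03,  1.21400970e+00]), 'wrist_force': array([ 0.18020962, -0.17112203,  0.81009077]), 'wrist_torque': array([ 0.01167437,  0.03957106, -0.03927216]), 'width': 0.09430044498735271}
top dict_keys(['mtx', 'world_to_cam']) [[369.65792135   0.         254.73548297]
 [  0.         369.65792135 194.78124191]
 [  0.           0.           1.        ]] [[-0.013  0.996 -0.087  0.341]
 [-1.    -0.015 -0.019  0.126]
 [-0.02   0.087  0.996  1.308]]
side dict_keys(['mtx', 'world_to_cam']) [[367.18940805   0.         254.03929777]
 [  0.         367.18940805 188.51024019]
 [  0.           0.           1.        ]] [[ 0.989  0.074 -0.129  0.242]
 [-0.148  0.539 -0.829 -1.02 ]
 [ 0.008  0.839  0.544  0.806]]
```

View pics/top.png

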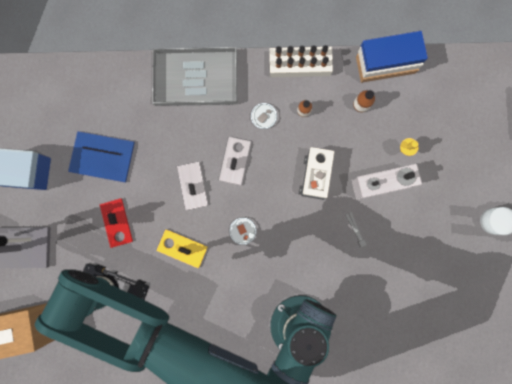

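View pics/side.png

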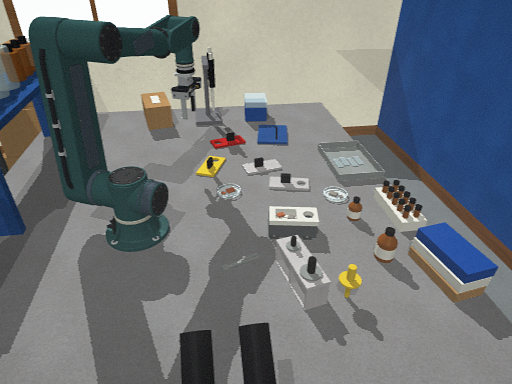

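The top view shows two grey plates: (234,160) has a hole at its upper end, and (192,186) has none. The red and yellow plates at (116,222) and (182,248) are decoys. The tray on the block is at (318,172). The stand holds pins at (375,183) with a small flange and (408,176) with a wide flange, and a yellow pin stands at (409,147). The cover should be (234,160) because it has the hole. The pin should be (408,176) because of its larger flange and grip. I'll confirm both in an enlarged crop and measure them roughly.

Run:
```python
from h import *
D={n:np.load(n+".npz") for n in("top","side")}
t,s=D["top"]["im"],D["side"]["im"]
c1=cv2.resize(t[130:215,170:430],(780,255),interpolation=cv2.INTER_CUBIC)
c2=cv2.resize(s[150:310,235:430],(390,320),interpolation=cv2.INTER_CUBIC)
out=np.zeros((575,780,3),np.uint8);out[:255]=c1;out[255:,:390]=c2;save("crop",out)
P=dict(mtx=D["top"]["mtx"],world_to_cam=D["top"]["w"]);X=cloud(D["top"]["d"],P)
for k,uv,z in[("coverhole",(238,147),.01),("covergrip",(234,164),.048),("trayhole",(320,158),.068),("tray",(318,172),.068),("pinS",(375,183),.12),("pinL",(408,176),.136)]:
    print(k,ray(P,uv,z).round(3),X[uv[1],uv[0]].round(3))
hsv=cv2.cvtColor(t,cv2.COLOR_RGB2HSV)
m=((hsv[...,1]<40)&(hsv[...,2]>150)).astype(np.uint8)
for c in cv2.findContours(m,0,2)[0]:
    if cv2.contourArea(c)>250:
        r=cv2.minAreaRect(c);b=cv2.boxPoints(r);z=np.median(X[c[:,0,1],c[:,0,0],2])
        w=ray(P,b,np.median(X[int(r[0][1]),int(r[0][0]),2]));print(np.round(r[0]),np.round(r[1],1),r[2],"z",z.round(3));print(w[:,:2].round(3).tolist())
```

```text
coverhole [[0.627 0.208 0.01 ]] [0.629 0.209 0.002]
covergrip [[0.559 0.22  0.048]] [0.559 0.22  0.046]
trayhole [[ 0.571 -0.073  0.068]] [ 0.583 -0.083  0.006]
tray [[ 0.524 -0.065  0.068]] [ 0.525 -0.066  0.06 ]
pinS [[ 0.477 -0.238  0.12 ]] [ 0.477 -0.238  0.122]
pinL [[ 0.496 -0.338  0.136]] [ 0.497 -0.341  0.129]
[125. 375.] [16. 58.] 90.0 z 0.0
[[-0.13, 0.703], [-0.131, 0.503], [-0.183, 0.503], [-0.182, 0.702]]
[ 34. 370.] [43. 26.] -0.0 z 0.001
[[-0.182, 0.992], [-0.096, 0.995], [-0.097, 0.845], [-0.183, 0.842]]
[420. 368.] [29. 59.] 90.0 z 0.0
[[-0.096, -0.303], [-0.097, -0.502], [-0.192, -0.497], [-0.191, -0.299]]
[401. 287.] [36.7 33.5] 26.56505012512207 z -0.001
[[0.104, -0.269], [0.206, -0.325], [0.149, -0.435], [0.048, -0.379]]
[ 43. 275.] [31.2 92.4] 61.60697937011719 z 0.002
[[0.155, 1.071], [0.305, 0.786], [0.208, 0.731], [0.06, 1.013]]
[310. 266.] [72.  51.2] 28.49563980102539 z 0.001
[[0.188, 0.114], [0.343, 0.025], [0.221, -0.192], [0.069, -0.102]]
[496. 221.] [28. 31.] 90.0 z 0.01
[[0.398, -0.604], [0.397, -0.706], [0.304, -0.7], [0.305, -0.598]]
[ 34. 205.] [34.6
[... 398 characters left out ...]
-0.614], [0.524, -0.507]]
[ 33. 103.] [41.  73.3] 49.63546371459961 z 0.001
[[0.778, 1.114], [0.954, 0.913], [0.833, 0.81], [0.66, 1.01]]
[400. 150.] [133.3 120.2] 65.69544982910156 z 0.001
[[0.744, -0.08], [0.92, -0.482], [0.473, -0.65], [0.305, -0.26]]
[120. 100.] [46.2 68.2] 40.23635482788086 z 0.002
[[0.774, 0.786], [0.967, 0.627], [0.851, 0.495], [0.66, 0.654]]
[483.  92.] [46.1 66.2] 26.56505012512207 z 0.0
[[0.747, -0.546], [0.965, -0.666], [0.884, -0.807], [0.669, -0.687]]
[199.  77.] [66. 48.] -0.0 z 0.005
[[0.803, 0.47], [0.985, 0.471], [0.98, 0.228], [0.799, 0.229]]
[244. 160.] [197.4 287.4] 41.3477783203125 z 0.001
[[0.434, 0.786], [1.223, 0.102], [0.72, -0.416], [-0.019, 0.263]]
```

View pics/crop.png

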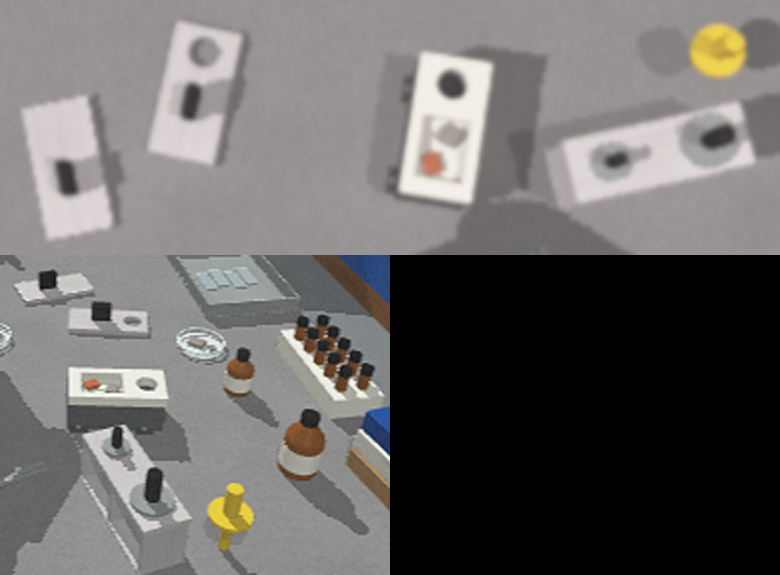

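Crop confirmed: the cover is the left-centre plate with the hole, and the pin is the right-hand one in the stand with the wide flange. Next I'll fit poses from depth height bands and plan the first move.

```bash
cat >> h.py <<'E'
def rect(X,c,r,z0,z1):
    p=X[(np.hypot(X[...,0]-c[0],X[...,1]-c[1])<r)&(X[...,2]>z0)&(X[...,2]<z1)][:,:2]
    q=cv2.minAreaRect((p*1000).astype(np.float32)); (cx,cy),(w,h),a=q
    if w<h: w,h,a=h,w,a+90
    a=(np.radians(a)+np.pi/2)%np.pi-np.pi/2
    return np.round([cx,cy,w,h],1),round(a,3),len(p),p.mean(0).round(4)
def to(pos,yaw):
    "rows for going from here to a tool-down pose at yaw: deg about tool xyz, mm along tool xyz"
    o=robot.get_obs();A=R.from_euler("xyz",o["ee_rot"]);B=R.from_euler("xyz",[np.pi,0,yaw])
    print("at",o["time"],o["tool_pos"].round(4),o["ee_rot"].round(4),"turn",np.degrees((A.inv()*B).as_rotvec()).round(2),"shift",(A.inv().apply(np.array(pos)-o["tool_pos"])*1e3).round(1))
E
python3 - <<'E'
from h import *
for n in("top","side"):
    D=np.load(n+".npz");P=dict(mtx=D["mtx"],world_to_cam=D["w"]);X=cloud(D["d"],P)
    print(n,"bench",np.median(X[...,2][(abs(X[...,0]-.5)<.1)&(abs(X[...,1]-.1)<.04)]))
    print("cover",rect(X,(.58,.216),.1,.006,.016)); print("grip",rect(X,(.56,.22),.04,.035,.06))
    print("tray",rect(X,(.525,-.065),.1,.06,.08)); print("stand",rect(X,(.487,-.288),.13,.075,.083))
    print("Lgrip",rect(X,(.496,-.338),.04,.118,.16),"Lflange",rect(X,(.496,-.338),.05,.086,.097),X[np.hypot(X[...,0]-.496,X[...,1]+.338)<.03][:,2].max())
P=eyes.camera_params("wrist");o=robot.get_obs();T=np.linalg.inv(P["world_to_cam"]);A=R.from_euler("xyz",o["ee_rot"]).as_matrix()
print("cam in tool",A.T@(T[:3,3]-o["tool_pos"]),(A.T@T[:3,:3]).round(2).tolist(),P["mtx"][0][0])
to([.56,.22,.22],1.40)
E
```

```text
top bench 0.0009814566218455667
cover (array([580.1, 215.7, 193.2, 162.2]), np.float64(0.116), 864, array([0.5756, 0.2215]))
grip (array([564.2, 224.8,  39.1,  15.7]), np.float64(-0.213), 57, array([0.5637, 0.2246]))
tray (array([524.8, -65.3, 161.3,  80.8]), np.float64(-0.186), 804, array([ 0.5269, -0.0651]))
stand (array([ 521.6, -287.4,  201.5,  132. ]), np.float64(-1.328), 136, array([ 0.4892, -0.2758]))
Lgrip (array([ 501.9, -347.5,   20.3,   19.9]), np.float64(-0.006), 51, array([ 0.5013, -0.3467])) Lflange (array([ 499.4, -337.1,   98.9,   69.2]), np.float64(-1.368), 341, array([ 0.4977, -0.3373])) 0.13983794485229817
side bench 0.0015813401004665106
cover (array([575.6, 195.6, 158.2, 132.8]), np.float64(-0.186), 374, array([0.5774, 0.2101]))
grip (array([562.4, 219. ,  37.4,  17.3]), np.float64(-0.27), 48, array([0.5622, 0.2179]))
tray (array([524.5, -68.1, 158.4,  88.9]), np.float64(-0.184), 665, array([ 0.5253, -0.0728]))
stand (array([ 508.3, -293.1,  203.5,  113.2]), np.float64(-1.346), 125, array([ 0.4824, -0.3473]))
Lgrip (array([ 500.3, -352.8,   21.6,   19.8]), np.float64(-1.222), 81, array([ 0.4993, -0.3555])) Lflange (array([ 497.6, -338.8,   97.4,   70.6]), np.float64(-1.375), 388, array([ 0.4949, -0.3486])) 0.13959693522459748
cam in tool [ 0.00079922 -0.06717683 -0.20251765] [[1.0, -0.0, 0.0], [0.0, -0.97, -0.23], [0.0, 0.23, -0.97]] 323.0058519562538
at 0.1 [0.1919 0.5149 0.1801] [-3.1414e+00  2.0000e-03  1.2140e+00] turn [ -0.02   0.11 -10.66] shift [-147.8  447.9  -39.6]
```

```bash
R='[[0,0,-10.7],[-148,448,-40],-1]'; python3 -m jog '[[[0,0,-10.7],[-148,448,-40],-1],[[0,0,-10.7],[-148,448,-40],-1],[[0,0,-10.7],[-148,448,-40],-1],[[0,0,-10.7],[-148,448,-40],-1],[[0,0,-10.7],[-148,448,-40],-1]]'; python3 -c "
from h import *
to([.56,.22,.22],1.40)"
```

```text
time: 0.6
tool_pos: [0.3841, 0.3608, 0.2016]
ee_rot: [-3.141, 0.0, 1.401]
wrist_force: [0.3, 0.2, -0.7]
width: 0.0942
at 0.6 [0.3841 0.3608 0.2016] [-3.1411e+00  3.0000e-04  1.4012e+00] turn [-0.03  0.02  0.07] shift [-109.1  197.1  -18.4]
```

```bash
python3 -m jog '[[[0,0,0],[-109,197,-18],-1],[[0,0,0],[-109,197,-18],-1],[[0,0,0],[-109,197,-18],-1],[[0,0,0],[-109,197,-18],-1],[[0,0,0],[-109,197,-18],-1]]'; python3 -m jog '[[[0,0,0],[0,0,0],-1],[[0,0,0],[0,0,0],-1]]'
python3 - <<'E'
from h import *
o=robot.get_obs()
im,d,P=snap("wrist");save("w1",im);np.savez("w1",im=im,d=d,mtx=P["mtx"],w=P["world_to_cam"])
X=cloud(d,P)
print("bench",np.median(X[...,2][abs(X[...,2])<.005]))
print("grip",rect(X,(.563,.222),.04,.035,.055));print("cover",rect(X,(.58,.216),.1,.0065,.0135))
to([.563,.222,.22],1.38)
E
```

```text
time: 1.1
tool_pos: [0.5612, 0.2183, 0.219]
ee_rot: [-3.141, 0.001, 1.397]
wrist_force: [0.0, 0.8, -0.2]
width: 0.0938
time: 1.3
tool_pos: [0.5586, 0.2214, 0.2191]
ee_rot: [-3.14, 0.0, 1.4]
wrist_force: [0.1, -0.1, -0.8]
width: 0.094
bench -0.000977225540621185
grip (array([561.9, 224.1,  40.1,  16. ]), np.float64(-0.23), 449, array([0.5606, 0.2244]))
cover (array([576.8, 220.6, 160.6,  80.1]), np.float64(-0.23), 6379, array([0.5695, 0.2222]))
at 1.35 [0.5581 0.2221 0.2194] [-3.1400e+00 -1.0000e-04  1.4013e+00] turn [-0.09 -0.    1.22] shift [ 0.8  4.9 -0.6]
```

View pics/w1.png

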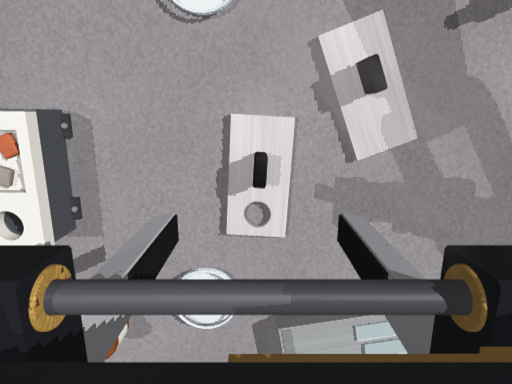

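The wrist view shows the cover at (261,175) with its hole at (257,213), and the fit gives exactly 160 x 80 mm. Before grasping, I'll measure the tray with the same camera.

```bash
python3 -c "
from h import *
to([.51,-.1,.26],1.384)"; python3 -m jog '[[[0,0,1],[-326,7,-40],-1],[[0,0,1],[-326,7,-40],-1],[[0,0,1],[-326,7,-40],-1],[[0,0,1],[-326,7,-40],-1],[[0,0,1],[-326,7,-40],-1]]';  python3 -c "
from h import *
to([.51,-.1,.26],1.384)"
```

```text
at 1.35 [0.5581 0.2221 0.2194] [-3.1400e+00 -1.0000e-04  1.4013e+00] turn [-0.09 -0.    0.99] shift [-325.6    6.9  -40.6]
time: 1.85
tool_pos: [0.5208, -0.0236, 0.2509]
ee_rot: [3.141, -0.001, 1.387]
wrist_force: [0.2, -0.2, 0.2]
width: 0.0936
at 1.85 [ 0.5208 -0.0236  0.2509] [ 3.1409e+00 -5.0000e-04  1.3868e+00] turn [ 0.04 -0.03  0.16] shift [-77.1   3.3  -9.1]
```

```bash
python3 -m jog '[[[0,0,0],[-77,3,-9],-1],[[0,0,0],[-77,3,-9],-1],[[0,0,0],[-77,3,-9],-1],[[0,0,0],[-77,3,-9],-1],[[0,0,0],[-77,3,-9],-1]]'
python3 - <<'E'
from h import *
im,d,P=snap("wrist");save("w2",im);np.savez("w2",im=im,d=d,mtx=P["mtx"],w=P["world_to_cam"])
X=cloud(d,P)
print("tray",rect(X,(.525,-.065),.1,.063,.073));print("stand",rect(X,(.487,-.288),.13,.082,.0875))
print("Lgrip",rect(X,(.5,-.345),.04,.128,.145),"Lflange",rect(X,(.5,-.345),.045,.0885,.095))
m=(cv2.cvtColor(im,cv2.COLOR_RGB2GRAY)<60)
# tray hole ellipse: pixels seen through the hole, below rim plane
uv=np.argwhere((X[...,2]<.06)|m)[:,::-1]
Y=ray(P,uv,.068);p=Y[np.hypot(Y[:,0]-.573,Y[:,1]+.074)<.03];print("hole",cv2.minEnclosingCircle((p[np.hypot(*(p[:,:2]-np.array([.573,-.074])).T)<.022][:,:2]*1e3).astype(np.float32)))
to([.5622,.224,.16],1.341)
E
```

```text
time: 2.35
tool_pos: [0.5107, -0.098, 0.2592]
ee_rot: [-3.141, -0.001, 1.386]
wrist_force: [-0.5, 0.9, 0.3]
width: 0.094
tray (array([522.1, -66.1, 160.3,  80. ]), np.float64(-0.181), 5131, array([ 0.5238, -0.0662]))
stand (array([ 487.9, -296.4,  200.8,   70.2]), np.float64(-1.367), 6443, array([ 0.4841, -0.2814]))
Lgrip (array([ 499.1, -349.7,   21.7,   21.6]), np.float64(0.284), 383, array([ 0.4985, -0.348 ])) Lflange (array([ 498.5, -348.1,   59.3,   56.4]), np.float64(0.188), 1362, array([ 0.4973, -0.3449]))
hole ((568.912841796875, -75.45755767822266), 17.58544921875)
at 2.4 [ 0.5108 -0.098   0.2592] [-3.1413e+00 -7.0000e-04  1.3863e+00] turn [-0.02 -0.04  2.6 ] shift [325.9  -8.5  99.4]
```

View pics/w2.png

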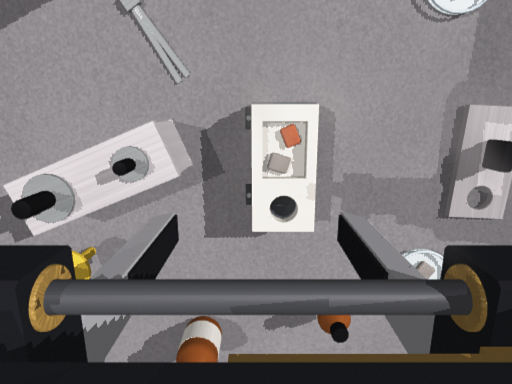

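The wrist view shows the tray at (284,168) with its hole at (284,207), and the wide-flange pin at (45,200). The tray is at (522.1, -66.1) with yaw -0.181. Now I'll grasp the cover.

```bash
python3 -m jog '[[[0,0,2.6],[326,-8.5,100],-1],[[0,0,2.6],[326,-8.5,100],-1],[[0,0,2.6],[326,-8.5,100],-1],[[0,0,2.6],[326,-8.5,100],-1],[[0,0,2.6],[326,-8.5,100],-1]]';  python3 -c "
from h import *
to([.5622,.224,.12],1.341)"
```

```text
time: 2.9
tool_pos: [0.5485, 0.1395, 0.1855]
ee_rot: [3.142, -0.0, 1.341]
wrist_force: [1.1, 0.1, -0.6]
width: 0.0936
at 2.9 [0.5485 0.1395 0.1855] [ 3.1416e+00 -3.0000e-04  1.3406e+00] turn [ 0.   -0.02 -0.02] shift [85.3 -6.  65.5]
```

```bash
python3 -m jog '[[[0,0,0],[85.3,-6,65],-1],[[0,0,0],[85.3,-6,65],-1],[[0,0,0],[85.3,-6,65],-1],[[0,0,0],[85.3,-6,65],-1],[[0,0,0],[85.3,-6,65],-1]]';  python3 -c "
from h import *
to([.5622,.224,.016],1.341)"
```

```text
time: 3.4
tool_pos: [0.5633, 0.2203, 0.1223]
ee_rot: [3.14, -0.0, 1.339]
wrist_force: [-0.7, -1.2, -0.0]
width: 0.0941
at 3.4 [0.5633 0.2203 0.1223] [ 3.1400e+00 -2.0000e-04  1.3388e+00] turn [ 0.09 -0.01 -0.13] shift [  3.3  -2.  106.3]
```

```bash
python3 -m jog '[[[0,0,0],[0,0,40],-1],[[0,0,0],[0,0,70],-1],[[0,0,0],[0,0,70],-1],[[0,0,0],[0,0,70],-1],[[0,0,0],[0,0,70],-1]]';  python3 -c "
from h import *
to([.5622,.224,.016],1.341)"
```

```text
time: 3.9
tool_pos: [0.5651, 0.2201, 0.0546]
ee_rot: [3.137, -0.003, 1.337]
wrist_force: [0.0, -0.4, 0.6]
width: 0.094
at 3.9 [0.5651 0.2201 0.0546] [ 3.1367e+00 -2.7000e-03  1.3369e+00] turn [ 0.28 -0.16 -0.24] shift [ 3.  -4.  38.6]
```

```bash
python3 -m jog '[[[0,0,0],[3,-3,20],-1],[[0,0,0],[3,-3,38],-1],[[0,0,0],[3,-3,38],-1],[[0,0,0],[3,-3,38],-1],[[0,0,0],[3,-3,38],-1]]';  python3 -c "
from h import *
to([.5622,.224,.016],1.341)"
```

```text
time: 4.4
tool_pos: [0.5624, 0.2242, 0.0155]
ee_rot: [3.138, -0.002, 1.338]
wrist_force: [-0.3, -0.4, 0.3]
width: 0.0942
at 4.4 [0.5624 0.2242 0.0155] [ 3.1381e+00 -2.0000e-03  1.3378e+00] turn [ 0.2  -0.12 -0.19] shift [-0.2 -0.2 -0.5]
```

```bash
python3 -m jog '[[[0.2,-0.1,-0.2],[0,0,0],0.9],[[0.2,-0.1,-0.2],[0,0,0],1],[[0.2,-0.1,-0.2],[0,0,0],1],[[0.2,-0.1,-0.2],[0,0,0],1],[[0.2,-0.1,-0.2],[0,0,0],1]]';python3 -m jog '[[[0,0,0],[0,0,0],1],[[0,0,0],[0,0,0],1],[[0,0,0],[0,0,0],1],[[0,0,0],[0,0,0],1],[[0,0,0],[0,0,0],1]]'
```

```text
time: 4.9
tool_pos: [0.5607, 0.2238, 0.0131]
ee_rot: [-3.138, 0.002, 1.341]
wrist_force: [-0.9, -0.1, -0.6]
width: 0.057
time: 5.4
tool_pos: [0.5608, 0.2238, 0.0131]
ee_rot: [-3.138, 0.002, 1.341]
wrist_force: [0.2, 0.5, 0.0]
width: 0.0174
```

```bash
python3 -m jog '[[[0,0,0],[0,0,0],1],[[0,0,0],[0,0,0],1],[[0,0,0],[0,0,-30],1],[[0,0,0],[0,0,-60],1],[[0,0,0],[0,0,-100],1]]'; python3 -m jog '[[[0,0,0],[0,0,-40],1],[[0,0,0],[0,0,-40],1],[[0,0,0],[0,0,-40],1],[[0,0,0],[0,0,-40],1]]'; python3 -c "
from h import *
o=robot.get_obs()
c=np.array([.5221-.015*np.cos(.181),-.0661+.015*np.sin(.181)]);print(c)
to([*c,.17],-.181+np.pi/2)"
```

```text
time: 5.9
tool_pos: [0.5591, 0.2234, 0.1109]
ee_rot: [-3.132, 0.005, 1.341]
wrist_force: [0.4, 0.3, -3.3]
width: 0.0157
time: 6.3
tool_pos: [0.5598, 0.2235, 0.1499]
ee_rot: [-3.133, 0.004, 1.341]
wrist_force: [-0.6, 0.1, -3.0]
width: 0.0155
[ 0.50734504 -0.0633998 ]
at 6.3 [0.5598 0.2235 0.1499] [-3.1334  0.0043  1.3414] turn [-0.48  0.24 -2.77] shift [-291.4   14.   -18.9]
```

```bash
python3 -m jog '[[[-0.4,0.2,-2.8],[-60,3,-19],1],[[-0.4,0.2,-2.8],[-110,6,-19],1],[[-0.4,0.2,-2.8],[-155,8,-19],1],[[-0.4,0.2,-2.8],[-200,10,-19],1],[[-0.4,0.2,-2.8],[-240,12,-19],1]]'; python3 -c "
from h import *
to([.506,-.0632,.17],-.181+np.pi/2)"
```

```text
time: 6.8
tool_pos: [0.5162, -0.0145, 0.1693]
ee_rot: [-3.14, -0.001, 1.39]
wrist_force: [0.9, -0.5, -3.2]
width: 0.0158
at 6.8 [ 0.5162 -0.0145  0.1693] [-3.1397e+00 -1.1000e-03  1.3897e+00] turn [-0.11 -0.06 -0.  ] shift [-49.8  -1.2  -0.7]
```

```bash
python3 -m jog '[[[0,0,0],[-25,0,20],1],[[0,0,0],[-48,-1,30],1],[[0,0,0],[-48,-1,40],1],[[0,0,0],[-48,-1,40],1],[[0,0,0],[-48,-1,40],1]]'; python3 -m jog '[[[0,0,0],[0,0,0],1],[[0,0,0],[0,0,0],1]]';python3 - <<'E'
from h import *
to([.506,-.0632,.128],-.181+np.pi/2)
im,d,P=snap("wrist");save("w3",im)
X=cloud(d,P);o=robot.get_obs()
z=o["tool_pos"][2]-.0131+.01
print("cover",rect(X,(.522,-.066),.1,z-.004,z+.004)); print("grip",rect(X,(.507,-.064),.04,z+.02,z+.045))
print("tray",rect(X,(.522,-.066),.1,.062,.074))
q=X[(np.hypot(X[...,0]-.522,X[...,1]+.066)<.08)&(abs(X[...,2]-z)<.008)]
print("plane",np.linalg.lstsq(np.c_[q[:,:2]-[.522,-.066],np.ones(len(q))],q[:,2],rcond=None)[0])
E
```

```text
time: 7.3
tool_pos: [0.5085, -0.0584, 0.1311]
ee_rot: [3.141, -0.003, 1.391]
wrist_force: [0.5, 0.5, -2.2]
width: 0.0159
time: 7.5
tool_pos: [0.5097, -0.0586, 0.133]
ee_rot: [3.137, -0.002, 1.392]
wrist_force: [-0.8, 0.8, -2.5]
width: 0.0154
at 7.5 [ 0.5097 -0.0586  0.133 ] [ 3.1368e+00 -1.9000e-03  1.3918e+00] turn [ 0.27 -0.11  0.12] shift [-5.1 -2.8  5. ]
cover (array([526. , -60.4, 160.1,  80.4]), np.float64(-0.175), 13941, array([ 0.491 , -0.0542]))
grip (array([508.3, -61.5,  40.4,  36.5]), np.float64(-0.581), 2464, array([ 0.5068, -0.0575]))
tray (array([445.2, -52.2,  79.4,   4. ]), np.float64(1.392), 482, array([ 0.4444, -0.0562]))
plane [0.00327052 0.01021546 0.12866361]
```

View pics/w3.png

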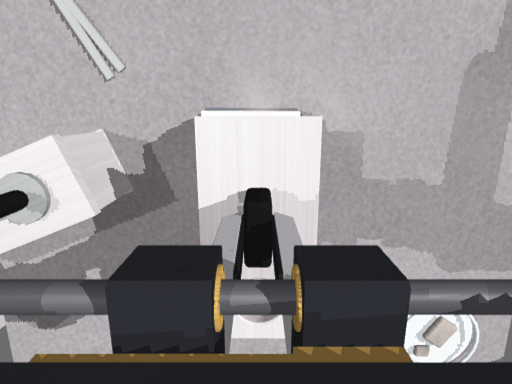

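The held cover is level to about 0.6°. It is centred at (526, -60.4) and should be at (522.1, -66.1). I'll correct that, lower it and measure again.

```bash
python3 -m jog '[[[0.2,-0.3,0.35],[-6.3,-2.8,10],1],[[0.2,-0.3,0.35],[-6.3,-2.8,25],1],[[0.2,-0.3,0.35],[-6.3,-2.8,36],1],[[0.2,-0.3,0.35],[-6.3,-2.8,36],1],[[0.2,-0.3,0.35],[-6.3,-2.8,36],1]]'; python3 -m jog '[[[0,0,0],[0,0,0],1],[[0,0,0],[0,0,0],1],[[0,0,0],[0,0,0],1]]';python3 - <<'E'
from h import *
to([.5058,-.0643,.081],-.181+np.pi/2)
im,d,P=snap("wrist")
X=cloud(d,P);o=robot.get_obs()
z=o["tool_pos"][2]-.0131+.01
print("cover",rect(X,(.522,-.066),.1,z-.004,z+.004))
print("tray",rect(X,(.522,-.066),.1,.064,.072))
q=X[(np.hypot(X[...,0]-.522,X[...,1]+.066)<.08)&(abs(X[...,2]-z)<.006)]
print("plane",np.linalg.lstsq(np.c_[q[:,:2]-[.522,-.066],np.ones(len(q))],q[:,2],rcond=None)[0])
E
```

```text
time: 8.05
tool_pos: [0.505, -0.0651, 0.096]
ee_rot: [-3.141, 0.003, 1.384]
wrist_force: [0.5, 0.8, -2.3]
width: 0.0156
time: 8.35
tool_pos: [0.5057, -0.0652, 0.097]
ee_rot: [3.14, 0.003, 1.384]
wrist_force: [-0.0, 0.5, -2.6]
width: 0.0158
at 8.35 [ 0.5057 -0.0652  0.097 ] [3.1403 0.0035 1.3841] turn [ 0.07  0.2  -0.33] shift [ 1.  -0.1 16. ]
cover (array([522.2, -67.2, 160.4,  80.3]), np.float64(-0.183), 13940, array([ 0.4871, -0.0606]))
tray (array([517.6, -76.3, 163.6,  20.7]), np.float64(0.048), 34, array([ 0.4526, -0.0803]))
plane [0.00062629 0.00528057 0.09273127]
```

```bash
python3 -m jog '[[[0,-0.2,-0.1],[1.1,0,5],1],[[0,-0.2,-0.1],[1.1,0,9],1],[[0,-0.2,-0.1],[1.1,0,12],1],[[0,-0.2,-0.1],[1.1,0,13],1],[[0,-0.2,-0.1],[1.1,0,13],1]]'; python3 -m jog '[[[0,0,0],[0,0,1],1],[[0,0,0],[0,0,1.5],1],[[0,0,0],[0,0,1.5],1]]'
```

```text
time: 8.9
tool_pos: [0.5053, -0.064, 0.0829]
ee_rot: [-3.141, 0.007, 1.386]
wrist_force: [0.7, -0.9, -3.3]
width: 0.0155
time: 9.2
tool_pos: [0.5055, -0.0641, 0.0819]
ee_rot: [3.141, 0.007, 1.386]
wrist_force: [0.9, -0.7, -3.7]
width: 0.016
```

```bash
python3 -m jog '[[[0,0,0],[0,0,0.7],1],[[0,0,0],[0,0,1],1],[[0,0,0],[0,0,1],1]]'; python3 -m jog '[[[0,0,0],[0,0,0.7],1],[[0,0,0],[0,0,1],1],[[0,0,0],[0,0,1],1]]'
```

```text
time: 9.5
tool_pos: [0.5057, -0.0641, 0.0812]
ee_rot: [3.141, 0.007, 1.386]
wrist_force: [0.1, 0.3, -1.6]
width: 0.0158
time: 9.8
tool_pos: [0.5057, -0.0641, 0.0811]
ee_rot: [3.141, 0.007, 1.386]
wrist_force: [-2.4, 1.8, 5.9]
width: 0.0157
```

```bash
python3 -m jog '[[[0,0,0],[0,0,-0.5],1],[[0,0,0],[0,0,-0.5],0.2],[[0,0,0],[0,0,-0.5],0.2],[[0,0,0],[0,0,-0.5],0.2],[[0,0,0],[0,0,-0.5],0.2]]'; python3 -m jog '[[[0,0,0],[0,0,-20],0.2],[[0,0,0],[0,0,-60],0.2],[[0,0,0],[0,0,-110],-1],[[0,0,0],[0,0,-155],-1],[[0,0,0],[0,0,-170],-1]]';  python3 -m jog '[[[0,0,0],[0,0,0],-1],[[0,0,0],[0,0,0],-1],[[0,0,0],[0,0,0],-1]]';python3 - <<'E'
from h import *
im,d,P=snap("wrist");save("w4",im);X=cloud(d,P)
print("cover",rect(X,(.522,-.066),.1,.072,.084))
print("below",rect(X,(.522,-.066),.1,.055,.071))
for m in(X[...,2]<.074,):
    q=X[m&(np.hypot(X[...,0]-.5713,X[...,1]+.0751)<.019)];print("through hole z",np.percentile(q[:,2],[5,50,95]).round(3),len(q))
to([.499,-.349,.22],np.pi/2-.181)
E
```

```text
time: 10.3
tool_pos: [0.5055, -0.0641, 0.08]
ee_rot: [-3.141, 0.007, 1.386]
wrist_force: [0.5, 0.3, 0.0]
width: 0.0374
time: 10.8
tool_pos: [0.5078, -0.0634, 0.2565]
ee_rot: [3.132, 0.007, 1.386]
wrist_force: [0.8, 0.2, 0.0]
width: 0.058
time: 11.1
tool_pos: [0.5048, -0.0628, 0.2478]
ee_rot: [-3.137, 0.007, 1.386]
wrist_force: [-1.2, -0.0, -0.2]
width: 0.082
cover (array([522.2, -66.2, 159.7,  80. ]), np.float64(-0.183), 7716, array([ 0.5148, -0.0648]))
below (array([580.6, -76.8,  35.8,  17.6]), np.float64(1.415), 133, array([ 0.5841, -0.0778]))
through hole z [0.004 0.043 0.071] 617
at 11.15 [ 0.5048 -0.0628  0.2478] [-3.1371  0.0067  1.3859] turn [-0.26  0.38 -0.23] shift [-282.2   47.1   29.5]
```

View pics/w4.png

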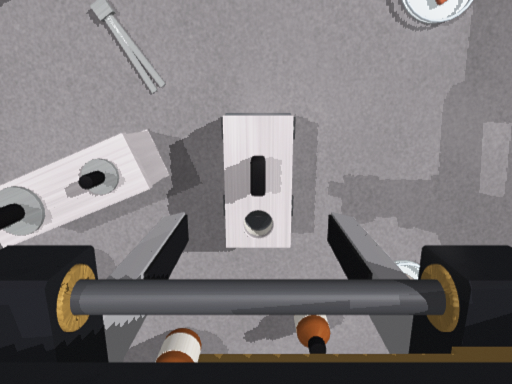

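The cover sits at (522.2, -66.2) with yaw -0.183, and the tray measured (522.1, -66.1) with yaw -0.181. The hole is open at pixel (259,223). Next is the pin.

```bash
python3 -m jog '[[[-0.3,0.4,-0.2],[-282,30,5],-1],[[-0.3,0.4,-0.2],[-282,30,5],-1],[[-0.3,0.4,-0.2],[-282,30,5],-1],[[-0.3,0.4,-0.2],[-282,30,5],-1],[[-0.3,0.4,-0.2],[-282,30,5],-1]]'; python3 -m jog '[[[0,0,0],[-70,12,0],-1],[[0,0,0],[-70,12,0],-1],[[0,0,0],[-70,12,0],-1],[[0,0,0],[-70,12,0],-1]]';python3 -c "
from h import *
to([.499,-.349,.24],1.388)"
```

```text
time: 11.65
tool_pos: [0.485, -0.3136, 0.2457]
ee_rot: [3.139, -0.002, 1.39]
wrist_force: [0.7, -0.2, 0.1]
width: 0.094
time: 12.05
tool_pos: [0.4847, -0.3827, 0.2458]
ee_rot: [3.139, -0.003, 1.389]
wrist_force: [0.9, 0.3, -0.4]
width: 0.0937
at 12.05 [ 0.4847 -0.3827  0.2458] [ 3.1390e+00 -2.6000e-03  1.3889e+00] turn [ 0.15 -0.15  0.05] shift [35.7  7.9  5.9]
```

```bash
python3 -m jog '[[[0.1,-0.1,0],[35.7,8,6],-1],[[0.1,-0.1,0],[35.7,8,6],-1],[[0.1,-0.1,0],[35.7,8,6],-1],[[0.1,-0.1,0],[35.7,8,6],-1]]'
python3 - <<'E'
from h import *
im,d,P=snap("wrist");save("w5",im);X=cloud(d,P)
g=rect(X,(.499,-.349),.03,.131,.142);f=rect(X,(.499,-.349),.037,.0882,.0945)
print("grip",g,"flange",f); print("stand",rect(X,(.488,-.296),.13,.0815,.0875))
to([.499,-.349,.099],1.388)
q=X[(np.hypot(X[...,0]-.499,X[...,1]+.349)<.03)&(X[...,2]>.1)];print(np.percentile(q[:,2],[50,99]))
E
```

```text
time: 12.45
tool_pos: [0.4996, -0.3488, 0.2421]
ee_rot: [3.138, 0.002, 1.391]
wrist_force: [-0.0, -0.5, 0.0]
width: 0.094
grip (array([ 498.9, -350.2,   20.8,   20.7]), np.float64(0.923), 371, array([ 0.4986, -0.3501])) flange (array([ 499. , -349.9,   59. ,   58.4]), np.float64(-0.229), 1672, array([ 0.4966, -0.3497]))
stand (array([ 517.2, -290.2,  200.8,  130.1]), np.float64(-1.365), 7868, array([ 0.4848, -0.2866]))
at 12.5 [ 0.4995 -0.3492  0.2421] [3.1377e+00 2.2000e-03 1.3901e+00] turn [0.22 0.12 0.12] shift [  0.4  -1.1 143.1]
[0.38942505 0.40047671]
```

View pics/w5.png

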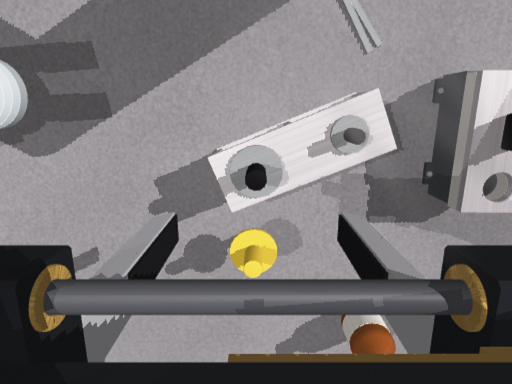

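The wanted pin is at (257,175) with a flange 59 mm across, standing at (499, -350). The yellow one at (253,255) is clear of the fingers.

```bash
python3 -m jog '[[[0.2,0.1,0],[-0.5,0,45],-1],[[0.2,0.1,0],[-0.5,0,80],-1],[[0.2,0.1,0],[-0.5,0,100],-1],[[0.2,0.1,0],[-0.5,0,100],-1],[[0.2,0.1,0],[-0.5,0,100],-1]]'; python3 -m jog '[[[0,0,0],[0,0,0],-1],[[0,0,0],[0,0,0],-1]]'; python3 -c "
from h import *
to([.499,-.350,.099],1.388)"
```

```text
time: 13.0
tool_pos: [0.4997, -0.3507, 0.1423]
ee_rot: [3.141, 0.0, 1.389]
wrist_force: [-0.8, -0.0, 0.9]
width: 0.0942
time: 13.2
tool_pos: [0.5006, -0.3511, 0.1442]
ee_rot: [3.138, 0.002, 1.389]
wrist_force: [0.4, 0.6, 0.2]
width: 0.0941
at 13.2 [ 0.5006 -0.3511  0.1442] [3.1380e+00 2.0000e-03 1.3893e+00] turn [0.2  0.11 0.07] shift [ 0.9 -2.  45.2]
```

```bash
python3 -m jog '[[[0.2,0.1,0],[1,-1.8,30],-1],[[0.2,0.1,0],[1,-1.8,43],-1],[[0.2,0.1,0],[1,-1.8,43],-1],[[0.2,0.1,0],[1,-1.8,43],-1],[[0.2,0.1,0],[1,-1.8,43],0]]'; python3 -m jog '[[[0,0,0],[0,0,0],1],[[0,0,0],[0,0,0],1],[[0,0,0],[0,0,0],1],[[0,0,0],[0,0,0],1],[[0,0,0],[0,0,0],1]]'; python3 -m jog '[[[0,0,0],[0,0,0],1],[[0,0,0],[0,0,0],1],[[0,0,0],[0,0,0],1],[[0,0,0],[0,0,0],1],[[0,0,0],[0,0,0],1]]'
```

```text
time: 13.7
tool_pos: [0.4988, -0.3495, 0.1003]
ee_rot: [-3.14, -0.001, 1.389]
wrist_force: [0.0, 0.4, -0.3]
width: 0.0888
time: 14.2
tool_pos: [0.4982, -0.3489, 0.0988]
ee_rot: [-3.138, -0.002, 1.389]
wrist_force: [0.4, -0.2, 0.9]
width: 0.0495
time: 14.7
tool_pos: [0.4981, -0.3491, 0.0988]
ee_rot: [-3.138, -0.002, 1.389]
wrist_force: [0.3, -0.6, 0.3]
width: 0.021
```

```bash
python3 -m jog '[[[0,0,0],[0,0,0],1],[[0,0,0],[0,0,-20],1],[[0,0,0],[0,0,-50],1],[[0,0,0],[0,0,-85],1],[[0,0,0],[0,0,-110],1]]';python3 -m jog '[[[0,0,0],[0,0,-5],1],[[0,0,0],[0,0,-5],1],[[0,0,0],[0,0,-5],1]]'; python3 -c "
from h import *
to([.5714,-.0753,.20],1.388)"
```

```text
time: 15.2
tool_pos: [0.4988, -0.3492, 0.2108]
ee_rot: [-3.14, -0.001, 1.39]
wrist_force: [0.3, -0.4, -1.4]
width: 0.0215
time: 15.5
tool_pos: [0.4979, -0.3485, 0.2114]
ee_rot: [-3.135, -0.004, 1.39]
wrist_force: [0.2, -0.1, -2.0]
width: 0.0209
at 15.5 [ 0.4979 -0.3485  0.2114] [-3.1349 -0.0038  1.3895] turn [-0.38 -0.22  0.09] shift [282.   23.1  12.3]
```

```bash
python3 -m jog '[[[-0.3,-0.2,0],[45,5,0],1],[[-0.3,-0.2,0],[90,8,0],1],[[-0.3,-0.2,0],[135,12,0],1],[[-0.3,-0.2,0],[175,15,0],1],[[-0.3,-0.2,0],[210,18,0],1]]';python3 -m jog '[[[0,0,0],[35,3,0],1],[[0,0,0],[60,5,0],1],[[0,0,0],[68,5,0],1],[[0,0,0],[68,5,0],1],[[0,0,0],[68,5,0],1]]'; python3 -m jog '[[[0,0,0],[0,0,0],1],[[0,0,0],[0,0,0],1],[[0,0,0],[0,0,0],1]]'
python3 - <<'E'
from h import *
to([.5714,-.0753,.20],1.388)
for n in("wrist","side"):
    im,d,P=snap(n);save("w6"+n,im);X=cloud(d,P);o=robot.get_obs();t=o["tool_pos"]
    if n=="wrist":
        print("cover",rect(X,(.522,-.066),.1,.074,.083))
        f=t[2]-.0788+.071; print("flange",rect(X,t[:2],.045,f-.006,f+.004))
    else:
        s=t[2]-.0788;m=(np.hypot(X[...,0]-t[0],X[...,1]-t[1])<.06)
        for a in range(-10,70,10):
            q=X[m&(X[...,2]>s+a/1e3)&(X[...,2]<s+a/1e3+.01)]
            print(a,len(q),q.mean(0).round(4) if len(q) else "")
        K=np.array(P["mtx"]);c=(np.array(P["world_to_cam"])@[*t,1])[:3];u,v=int(K[0,2]-K[0,0]*c[0]/c[2]),int(K[1,2]+K[1,1]*c[1]/c[2])
        save("w6c",cv2.resize(im[v-50:v+70,u-60:u+60],(480,480),interpolation=cv2.INTER_CUBIC))
E
```

```text
time: 16.0
tool_pos: [0.5533, -0.1433, 0.2113]
ee_rot: [-3.139, 0.0, 1.39]
wrist_force: [0.1, -0.8, -1.1]
width: 0.0211
time: 16.5
tool_pos: [0.5707, -0.0809, 0.2129]
ee_rot: [-3.141, 0.002, 1.389]
wrist_force: [0.0, -0.3, -1.3]
width: 0.0215
time: 16.8
tool_pos: [0.5711, -0.0809, 0.214]
ee_rot: [3.14, 0.002, 1.388]
wrist_force: [-0.1, 0.2, -0.5]
width: 0.0209
at 16.8 [ 0.5711 -0.0809  0.214 ] [3.1397e+00 1.8000e-03 1.3880e+00] turn [ 0.11  0.1  -0.  ] shift [ 5.5 -0.8 14. ]
cover (array([519.2, -65.6, 155.1,  80.3]), np.float64(-0.183), 9311, array([ 0.503 , -0.0621]))
flange (array([570.9, -81.7,  59. ,  55.8]), np.float64(-0.807), 2818, array([ 0.5596, -0.0782]))
-10 0 
0 5 [ 0.5723 -0.0872  0.1432]
10 9 [ 0.573  -0.0878  0.1502]
20 17 [ 0.5729 -0.0859  0.1603]
30 10 [ 0.5731 -0.0876  0.1709]
40 11 [ 0.5733 -0.0868  0.1801]
50 3 [ 0.5738 -0.0878  0.1868]
60 18 [ 0.5641 -0.0983  0.2039]
```

View pics/w6c.png

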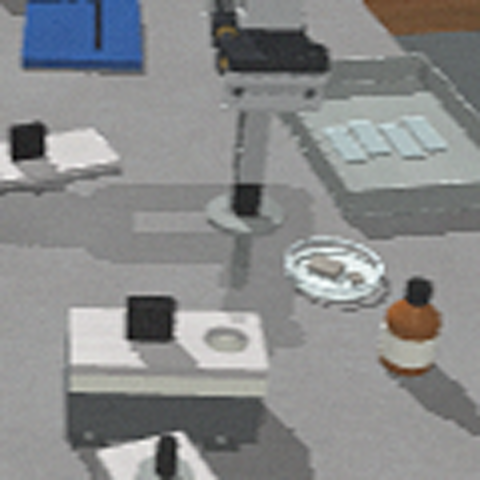

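The side crop shows the pin hanging straight at (240,255), and the cover flush on the tray with its hole at (228,340). I'll centre over the hole and go down.

```bash
python3 -m jog '[[[0.1,0.1,0],[6,-0.6,15],1],[[0.1,0.1,0],[6,-0.6,30],1],[[0.1,0.1,0],[6,-0.6,45],1],[[0.1,0.1,0],[6,-0.6,48],1],[[0.1,0.1,0],[6,-0.6,48],1]]';python3 -m jog '[[[0,0,0],[0,0,0],1],[[0,0,0],[0,0,0],1],[[0,0,0],[0,0,0],1]]'; python3 -c "
from h import *
to([.5712,-.0748,.092],1.388)"
```

```text
time: 17.4
tool_pos: [0.5709, -0.0738, 0.1641]
ee_rot: [-3.138, -0.0, 1.389]
wrist_force: [0.0, 0.2, -1.9]
width: 0.0209
time: 17.7
tool_pos: [0.5723, -0.0741, 0.1669]
ee_rot: [3.14, -0.0, 1.389]
wrist_force: [-0.0, 0.3, -1.1]
width: 0.021
at 17.7 [ 0.5723 -0.0741  0.1669] [ 3.1399 -0.      1.3894] turn [ 0.1  -0.    0.08] shift [-0.9 -1.1 74.9]
```

Now insert the pin, watching the force.

```bash
python3 -m jog '[[[0.1,0,0],[-1,-1,12],1],[[0.1,0,0],[-1,-1,24],1],[[0.1,0,0],[-1,-1,36],1],[[0.1,0,0],[-1,-1,45],1],[[0.1,0,0],[-1,-1,45],1]]';python3 -m jog '[[[0,0,0],[0,0,8],1],[[0,0,0],[0,0,14],1],[[0,0,0],[0,0,20],1],[[0,0,0],[0,0,20],1],[[0,0,0],[0,0,20],1]]'; python3 -c "
from h import *
to([.5712,-.0748,.092],1.388)"
```

```text
time: 18.2
tool_pos: [0.5692, -0.0744, 0.1181]
ee_rot: [-3.135, -0.0, 1.389]
wrist_force: [-1.0, -0.1, -1.7]
width: 0.0208
time: 18.7
tool_pos: [0.5706, -0.0748, 0.1009]
ee_rot: [-3.14, -0.0, 1.389]
wrist_force: [-0.3, 0.4, -0.9]
width: 0.0211
at 18.7 [ 0.5706 -0.0748  0.1009] [-3.1398e+00 -1.0000e-04  1.3894e+00] turn [-0.1  -0.    0.08] shift [0.1 0.6 8.9]
```

```bash
python3 -m jog '[[[0,0,0],[0,0.6,3],1],[[0,0,0],[0,0.6,6],1],[[0,0,0],[0,0.6,7.5],1],[[0,0,0],[0,0.6,7.5],1]]';python3 -m jog '[[[0,0,0],[0,0,0.7],1],[[0,0,0],[0,0,1.2],1],[[0,0,0],[0,0,1.2],1]]'
```

```text
time: 19.1
tool_pos: [0.571, -0.0748, 0.093]
ee_rot: [-3.139, -0.0, 1.389]
wrist_force: [-0.5, -0.3, -1.3]
width: 0.0211
time: 19.4
tool_pos: [0.5712, -0.0749, 0.0922]
ee_rot: [-3.14, -0.0, 1.389]
wrist_force: [-0.6, 0.1, -0.8]
width: 0.0214
```

```bash
python3 -m jog '[[[0,0,0],[0,0,0.6],1],[[0,0,0],[0,0,0.6],1],[[0,0,0],[0,0,0.6],1]]'
```

```text
time: 19.7
tool_pos: [0.5713, -0.0749, 0.0918]
ee_rot: [-3.14, -0.0, 1.389]
wrist_force: [-0.0, -1.3, -0.8]
width: 0.0211
```

```bash
python3 -m jog '[[[0,0,0],[0,0,0.8],1],[[0,0,0],[0,0,0.8],1],[[0,0,0],[0,0,0.8],1]]';python3 -m jog '[[[0,0,0],[0,0,0],1],[[0,0,0],[0,0,0],0],[[0,0,0],[0,0,0],0],[[0,0,0],[0,0,0],0],[[0,0,0],[0,0,0],0]]';python3 -m jog '[[[0,0,0],[0,0,0],0],[[0,0,0],[0,0,0],0],[[0,0,0],[0,0,-15],0],[[0,0,0],[0,0,-50],0],[[0,0,0],[0,0,-90],0]]'
```

```text
time: 20.0
tool_pos: [0.5715, -0.0751, 0.0917]
ee_rot: [-3.141, 0.0, 1.389]
wrist_force: [-1.9, -0.4, 2.8]
width: 0.0213
time: 20.5
tool_pos: [0.571, -0.0747, 0.0903]
ee_rot: [-3.139, -0.0, 1.39]
wrist_force: [-0.8, 0.1, -1.2]
width: 0.0466
time: 21.0
tool_pos: [0.5705, -0.0747, 0.1813]
ee_rot: [-3.137, -0.0, 1.389]
wrist_force: [0.5, -0.0, 0.5]
width: 0.0469
```

```bash
python3 -m jog '[[[0,0,0],[0,-20,-60],0],[[0,0,0],[0,-20,-60],0],[[0,0,0],[0,-20,-60],0],[[0,0,0],[0,-20,-60],0],[[0,0,0],[0,-20,-60],0]]'
python3 - <<'E'
from h import *
im,d,P=snap("wrist");X=cloud(d,P)
print("cover",rect(X,(.522,-.066),.1,.074,.0812));print("flange",rect(X,(.5714,-.0753),.045,.0818,.0865),"grip",rect(X,(.5714,-.0753),.03,.1,.14))
q=X[np.hypot(X[...,0]-.5714,X[...,1]+.0753)<.02];print("top z",np.percentile(q[q[:,2]<.15][:,2],98))
s,d2,P2=snap("side");out=np.zeros((384,800,3),np.uint8);out[:,:512]=im;out[:240,512:800]=cv2.resize(s[180:270,240:348],(288,240),interpolation=cv2.INTER_CUBIC);save("final",out)
o=robot.get_obs();print(o["time"],o["tool_pos"],o["width"],o["wrist_force"])
E
```

```text
time: 21.5
tool_pos: [0.551, -0.0711, 0.238]
ee_rot: [-3.135, -0.0, 1.389]
wrist_force: [0.3, -0.2, 0.2]
width: 0.0471
cover (array([522.4, -66.3, 161.3,  80.1]), np.float64(-0.182), 7526, array([ 0.5035, -0.063 ]))
flange (array([572.5, -74.6,  59. ,  58.3]), np.float64(0.142), 1465, array([ 0.5695, -0.074 ])) grip (array([572.2, -74.6,  20.9,  20.9]), np.float64(-0.573), 447, array([ 0.5702, -0.0743]))
top z 0.12888186687321063
21.6 [ 0.55104444 -0.0712009   0.23813369] 0.04690433584734632 [ 0.34757507  0.1332858  -0.73908782]
```

View pics/final.png

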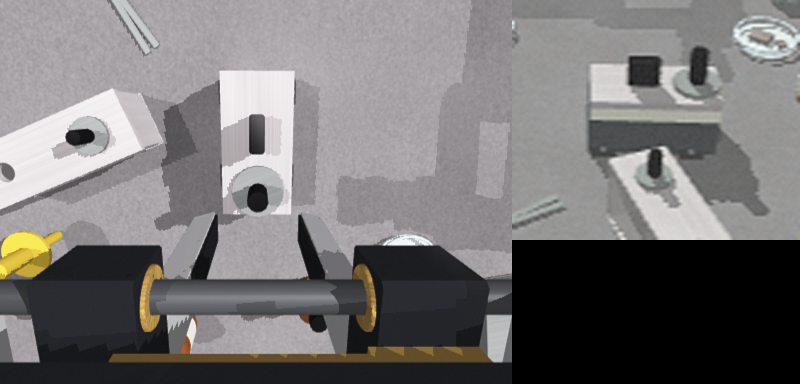

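```bash
python3 -c "
from h import *
print(close_job())"
```

```text
the job is handed in; nothing more can be done
None
```

The tray is closed and pinned, and I handed the job in at 21.6 s of the 51 s allowed. I laid the holed aluminium cover on the tray, then moved the long pin from the stand down through cover, tray and block. I let go of it and backed the gripper clear.

The last checks, from the wrist camera after release:
- **Cover:** it sits at (522.4, -66.3) mm with yaw -0.182. The tray measured (522.1, -66.1) mm with yaw -0.181 before the cover went on.
- **Pin:** its flange is about 1 mm from the hole centre and its top is at 129 mm, which is right for the flange resting on the cover. The view shows it upright.
- **Forces and look-alikes:** the highest wrist force reported was about 7 N. I didn't touch any of the look-alikes.

No check failed. Two limits remain: the cameras are only good to about 2 mm, and I could not check how the tray's hole lines up with the block's once the cover was on. The pin went in without resistance.

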